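# Index the riveting jig's sprung shuttle to mid position and stake the hinge

### The job

Use the blue riveting jig to stake the hinge of the spectacle side arm in it: with the fingertips push the orange plate so that the sprung shuttle goes all the way in to its far stop, then let go so that it springs back and latches at mid position, under the ram. Once it is latched, press the ram's black knob fully down and let it rise again. Do not take the plate or the knob between the fingers, do not press the ram before the shuttle has latched, leave the shuttle latched, and leave the pliers, screwdriver, spectacle front and jar where they lie.

Things in the scene. Friction and masses are not known exactly. Their poses are not given: they have to be found in the camera images.
- jig: Fixed riveting jig. Origin under its base, on the bench. Its x axis is the direction in which the shuttle is pushed in (away from the robot, yawed up to 0.35 rad either way), z up. Blue base x -100 to +130 mm, 110 mm wide, 18 mm high. A grey portal straddles the shuttle at x = +22 mm: 40 mm long, 152 mm wide, top 137 mm high; the ram stands in its middle.
- push_face (a point): Point on the robot-side face of the orange push plate, on its centre line, 70 mm above the bench; moves with the shuttle. Plate 64 mm wide (jig y), 8 mm thick, from 28 to 86 mm above the bench. With the shuttle out this point is at x = -160 mm, y = 0 of the jig. Nothing is above or on the robot side of the plate. Axes as the jig's.
- shuttle (a joint): Travel of the shuttle along the jig's x, m: 0 = sprung right out (start), 0.060 = all the way in at the far stop. Its spring pushes it out with 4 N at 0, 9 N at the far stop; drag 35 N per m/s. Once beyond 0.032 the stop pin drops behind its catch bar; let go, it comes back and stays latched at 0.032.
- stop_pin (a joint): Sprung stop pin, 10 mm thick with a red 18 mm ball knob, m: 0 = up, riding on the shuttle's catch bar (start), 0.012 = dropped behind the bar (latched). It drops by itself.
- pin_knob (a point): Top of the stop pin's red ball knob: 109 mm above the bench when up, at x = -30 mm, y = +28 mm of the jig. A grey post and arm (y = 22 to 65 mm, 80 mm high) guide the pin.
- ram (a joint): Downward travel of the ram, m: 0 = up (start), 0.015 = fully down on its stop. Spring-returned; about 3 N starts it, 8 N holds it fully down.
- ram_top (a point): Centre of the flat top of the ram's black round knob (48 mm across), 191 mm above the bench with the ram up, at x = +22 mm, y = 0 of the jig; pressed straight down. Axes as the jig's.
- pliers: Bystander: small pliers with red handles, 150 mm long, 65 mm wide at most, 12 mm thick, lying on the bench beside the jig. Origin under the middle, x axis along it to the jaws.
- screwdriver: Bystander: yellow-handled screwdriver, 150 mm long, lying on the bench beside the jig, x axis along it to the tip; under 30 mm high.
- frame_front: Bystander: dark spectacle front, 134 x 56 mm, 6 mm thick, lying flat on the bench beside the jig. Origin at its middle on the bench, x along its width.
- rivet_jar: Bystander: jar of rivets with a steel cap, 48 mm across, 60 mm high, standing on the bench beside the jig. Origin under its middle.

How it is judged (in metres and radians):
On the way, in this order (a step that is already met when the one before it is completed fails the run):
1. the shuttle is pushed in to its far stop (value of joint shuttle above 0.056 m), for 0.05 s.
2. let go, the shuttle has come back and is latched at mid position by the dropped stop pin, untouched (value of joint shuttle between 0.028 and 0.036 m and value of joint stop_pin above 0.009 m and contact force between the fingers and jig below 0.2 N), for 0.2 s.
3. the ram is pressed fully down on the latched shuttle (value of joint ram above 0.013 m and value of joint shuttle between 0.028 and 0.036 m), for 0.05 s.
At the end, for the whole second after the job is handed in: The shuttle is latched at mid position (28 to 36 mm) with the stop pin dropped (more than 9 mm), the ram is up again (within 2 mm), and the pliers, screwdriver, spectacle front and jar lie within 20 mm of where they were (value of joint shuttle between 0.028 and 0.036 m and value of joint stop_pin above 0.009 m and value of joint ram below 0.002 m and distance of each of pliers, screwdriver, frame_front, rivet_jar from where it was at the start of the episode below 0.02 m); the robot touches nothing.
It fails at once if the ram is pressed while the shuttle is not latched at mid position (value of joint ram above 0.005 m and (value of joint shuttle below 0.027 m or value of joint shuttle above 0.037 m or value of joint stop_pin below 0.008 m)).
It fails at once if a bystander (pliers, screwdriver, spectacle front or jar) is lifted, carried or shoved away (distance of any of pliers, screwdriver, frame_front, rivet_jar from where it was at the start of the episode above 0.02 m).
It fails at once if the push plate or the ram's knob is taken between the fingers ((x of the grasp point in the frame of push_face between 0 and 0.009 m and y of the grasp point in the frame of push_face between -0.032 and 0.032 m and z of the grasp point in the frame of push_face between -0.042 and 0.016 m) or (horizontal distance between the grasp point and ram_top below 0.024 m and z of the grasp point in the frame of ram_top between -0.025 and -0.002 m)).
It also fails if it takes over 46 s, if anything falls off the work surface, if the arm or the gripper's body presses on something with over 40 N, if the wrist force passes 120 N, or if a joint passes its speed limit or range.

### The arm

A 6-joint arm with a two-finger parallel gripper is mounted at the origin on the work surface. World frame = base frame: x ahead of the robot, y to its left, z up, the work surface at z = 0. Lengths are in mm, angles in rad, forces in N, time in s.
With the tool pointing down it reaches from about 275 to 750 mm from the base axis. Payload 10.2 kg.
Tool frame: the origin (TCP) lies midway between the tips of the shut fingers; the grasp point (between the pads) lies 19 mm behind it (ctrl.tcp_to_grasp is the z of the grasp point in the tool frame, in mm); z points along the fingers, y is the direction in which the jaws open and shut (so a half turn about z gives the same grasp; the last joint's range is limited). The gripper opens to 85 mm and grips with 20 to 120 N. Pads are 22 mm wide; open, the fingers measure 114 mm over their backs; the gripper's body (76 mm by 85 mm) begins 54 mm behind the grasp point. The pads swing forward as they close: fully open they stand 13 mm farther back than shut.
Start: joints at [1.075, 0.313, 1.498, -0, 1.331, -0.223], TCP at [141.463, 505.588, 231.294] pointing down, gripper open.
Joint ranges: [-2.94, 2.94], [-0.97, 2.17], [0.19, 2.56], [-1.23, 4.37], [0.02, 3.11], [-2.88, 2.88]. Speed limits (rad/s): [2.39, 2.39, 3.01, 3.14, 3.14, 3.14].

### API

Orientations are given as a unit quaternion [w, x, y, z].
In Python, from rig import sensors, capture, order, ctrl gives the robot as it stands. The module is installed in compiled form; this text tells all that it offers.
- The arm moves only by the tool play_rows, never from a script. Its argument "deltas" is a list of rows, each a list of 7 numbers: the shift along the world's x, y, z in units of 40 mm (1.0 is 40 mm), then the turn, a rotation vector about the world's x, y, z in units of 6 degrees (1.0 is 6 degrees), then the opening, from -1 (shut) to 1 (fully open). A call has 1 to 8 rows; each row shifts and turns the commanded pose from where the row before left it; what a row does not reach is not made up. A row lasts 1/12 s, in which the tool goes at most 41.7 mm and 7.16 degrees, less where a joint would pass 70% of its speed; a pose out of reach is approached as far as the arm can. A call is refused whole if a number of a shift passes 1 or a number of a turn 1, either way. A call with a gripper value outside its range is refused whole. The fingers move at their own pace and stop on an object; "squeeze" is the grip in N (left out, the last holds). Time passes only in rows, so rows that do not move let the fingers close. It gives the time, the measured TCP pose, the force and the opening at its end, in the units of the state.
- sensors.sense(): the state, without advancing time (a new reading comes with each control period).
- capture(name): name is "scene" or "top"; returns a dict with "pixels" (420x560x3 uint8, red, green, blue), "z_map" (420x560 float32, mm along the optical axis (not along the pixel's ray), 0 where there is no reading), "fx", "fy", "cx", "cy" (pixels), "eye" and "rotation" of the camera in the world. Camera axes: x right, y down, z forward; pixel columns grow to the right and rows downward; lengths in mm; the calibration is good to about 2 mm. A picture is of the moment at which its call begins.
- order.finish_job(): hands the job in, once; it reports no verdict.
The state is a dict: "time_s": time; "joints": joint angles; "dq": joint speeds; "tau": joint torques, N m; "eef_pos": TCP position; "ee_rot": TCP orientation; "force": force on the tool from outside, world axes, zero at the start; "wrist_torque": the same for the moment, N m; "grip_width": opening from 0.0 (shut) to 1.0 (fully open).
Only numpy, scipy, OpenCV 4.12 (cv2) and the standard library are available. Lean on these libraries where they do the work, as an engineer would, in place of code of your own. Each camera call takes 0.05 s, during which the arm holds its last target. There are 200 camera calls.

## Working session

There is one attempt and no reset: what is moved stays moved. The work goes in short steps, Python scripts to look and compute and a tool call to move; the robot and the scene stay as the last step left them, time stands still between calls to the robot, and variables do not carry over. Pictures are saved under pics/ and viewed, about 8 in all and at most 12, crops included, and the job is handed in when it is done.

Besides the shell and the picture viewer there is one more tool, called after "Call:" as name(argument=value, ...) on one line, values as JSON. play_rows: Moves the arm, as the interface text tells. Its arguments: {"type":"object","properties":{"deltas":{"type":"array","items":{"type":"array","items":{"type":"number"}}},"squeeze":{"type":"number"}},"required":["deltas"]}

```bash
mkdir -p pics
cat > h.py <<'E'
import numpy as np, cv2
from rig import sensors, capture, order, ctrl
def pts(c):
    z=c["z_map"]; v,u=np.indices(z.shape)
    p=np.stack([(u-c["cx"])/c["fx"]*z,(v-c["cy"])/c["fy"]*z,z],-1)
    return p@np.array(c["rotation"]).T+np.array(c["eye"])
def save(c,n): cv2.imwrite(f"pics/{n}.png",cv2.cvtColor(c["pixels"],cv2.COLOR_RGB2BGR))
E
python3 - <<'E'
from h import *
a=capture("scene");b=capture("top")
cv2.imwrite("pics/a.png",cv2.cvtColor(a["pixels"],cv2.COLOR_RGB2BGR));save(b,"b")
for n,c in(("scene",a),("top",b)):
    P=pts(c);h=cv2.cvtColor(c["pixels"],cv2.COLOR_RGB2HSV);H,S,V=h[...,0],h[...,1],h[...,2]
    print(n,c["eye"],c["fx"],(c["z_map"]>0).mean())
    for nm,m in(("orange",(H>5)&(H<20)&(S>150)&(V>120)),("blue",(H>100)&(H<125)&(S>100)),("black",(V<60))):
        m=m&(c["z_map"]>0)
        if nm=="black": m&=(P[...,2]>165)&(P[...,2]<200)
        q=P[m]
        if len(q): print(nm,len(q),np.median(q,0).round(1),q.min(0).round(1),q.max(0).round(1))
print(sensors.sense(), ctrl.tcp_to_grasp)
E
```

```text
Traceback (most recent call last):
  File "h.py", line 6, in pts
    return p@np.array(c["rotation"]).T+np.array(c["eye"])
           ~^~~~~~~~~~~~~~~~~~~~~~~~~~
ValueError: matmul: Input operand 1 has a mismatch in its core dimension 0, with gufunc signature (n?,k),(k,m?)->(n?,m?) (size 4 is different from 3)
```

Rotation is a quaternion [w,x,y,z].

```bash
sed -i 's/np.array(c\["rotation"\]).T/R.from_quat(np.roll(c["rotation"],-1)).as_matrix().T/; 1a from scipy.spatial.transform import Rotation as R' h.py
python3 - <<'E'
from h import *
a=capture("scene");b=capture("top")
save(a,"a");save(b,"b")
for n,c in(("scene",a),("top",b)):
    P=pts(c);h=cv2.cvtColor(c["pixels"],cv2.COLOR_RGB2HSV);H,S,V=h[...,0],h[...,1],h[...,2]
    print(n,c["eye"],c["fx"],(c["z_map"]>0).mean())
    for nm,m in(("orange",(H>5)&(H<20)&(S>150)&(V>120)),("blue",(H>100)&(H<125)&(S>100)),("black",(V<60))):
        m=m&(c["z_map"]>0)
        if nm=="black": m&=(P[...,2]>165)&(P[...,2]<200)
        q=P[m]
        if len(q): print(nm,len(q),np.median(q,0).round(1),q.min(0).round(1),q.max(0).round(1))
print(sensors.sense(), ctrl.tcp_to_grasp)
E
```

```text
scene [751.57708102 481.75193756 756.21007277] 432.6509542550221 0.995718537414966
orange 357 [504.9  43.8  73. ] [-2.000e+02 -5.946e+02  3.000e-01] [641.8  76.5 109.3]
blue 3596 [728.5  60.6  19.1] [ -283.5 -1607.6  -464.1] [792.8 142.4  57.7]
black 768 [672.3  58.7 191.5] [ 75.6 -69.5 165. ] [702.3  85.3 199.8]
top [ 483.44238024   27.24857922 1023.30909559] 505.8930094743857 0.9958205782312926
orange 490 [586.8  51.1  60.5] [ 410.5 -135.    -2.5] [761.6 626.9  91.2]
blue 1360 [753.3  75.5  20.2] [231.9 -18.1  -2.5] [792.5 593.3 190.4]
black 562 [678.8  61.4 191. ] [657.5  39.2 181.7] [703.   83.5 196.2]
{'time_s': 0.2, 'joints': array([ 1.07459343e+00,  3.13252666e-01,  1.49813206e+00,  1.85593180e-05,
        1.33101287e+00, -2.23401179e-01]), 'dq': array([-0.00227079, -0.00328713, -0.00153767, -0.00021394,  0.00043399,
        0.00150068]), 'tau': array([ 3.66034192e-04, -4.12016308e+01, -2.59611547e+01, -3.02107937e-04,
        2.99691979e-03, -7.39032600e-06]), 'eef_pos': array([141.38586984, 505.44845978, 230.95089308]), 'ee_rot': array([-1.50142227e-04,  1.35980466e-01,  9.90711437e-01, -3.73527271e-04]), 'force': array([-0.37811735,  0.1203075 ,  0.6569684 ]), 'wrist_torque': array([-0.00848961, -0.03254474, -0.00175688]), 'grip_width': 0.9970389417372358} -18.700000000000003
```

View pics/a.png

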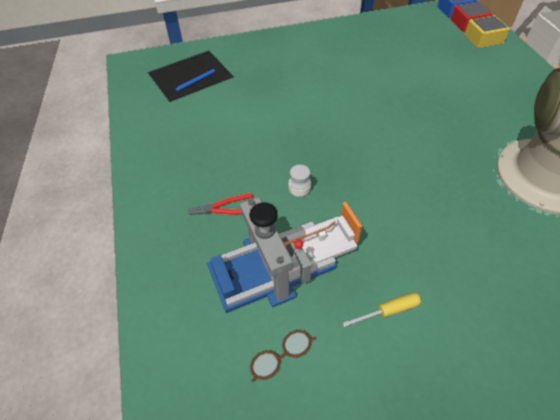

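View pics/b.png

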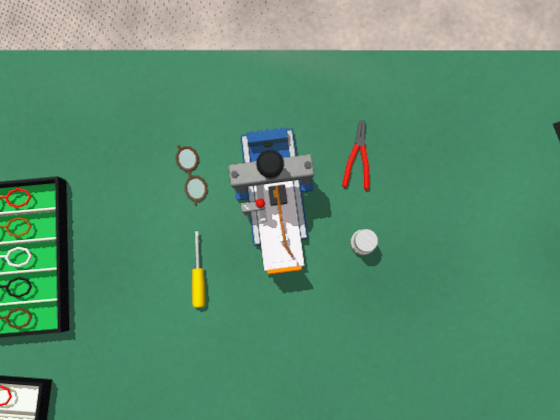

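The pictures show the jig roughly ahead of the robot. In the top view the orange plate is at (284,267), the knob at (270,163) and the red pin knob at (260,203). The screwdriver, spectacle front, jar and pliers lie clear to the sides.

Run:
```python
from h import *
for n in("scene","top"):
    c=capture(n);P=pts(c);h=cv2.cvtColor(c["pixels"],cv2.COLOR_RGB2HSV);H,S,V=h[...,0],h[...,1],h[...,2]
    box=(P[...,0]>430)&(P[...,0]<560)&(abs(P[...,1]-45)<60)&(P[...,2]>25)&(P[...,2]<95)
    q=P[(H>3)&(H<20)&(S>150)&(V>100)&box]
    t=q[q[:,2]>80]
    print(n,len(q),len(t),q[:,2].max())
    for s in(q,t):
        r=cv2.minAreaRect(s[:,:2].astype(np.float32)); print("plate",r, s.mean(0).round(1))
    k=P[(V<70)&(abs(P[...,0]-680)<40)&(abs(P[...,1]-61)<40)&(P[...,2]>184)&(P[...,2]<197)]
    (x,y),rad=cv2.minEnclosingCircle(k[:,:2].astype(np.float32)); print("knob",x,y,rad,np.median(k,0))
    g=P[(S<60)&(V>60)&(P[...,2]>131)&(P[...,2]<142)&(abs(P[...,0]-670)<90)&(abs(P[...,1]-61)<120)]
    print("portal",cv2.minAreaRect(g[:,:2].astype(np.float32)))
```

```text
scene 301 127 90.12038681326896
plate ((504.9757995605469, 37.745033264160156), (8.200704574584961, 62.73823928833008), 10.248023986816406) [505.   42.7  74.2]
plate ((504.7769775390625, 37.60635757446289), (7.760052680969238, 60.99099349975586), 10.248025894165039) [504.8  39.5  86.1]
knob 680.4298095703125 62.5537109375 23.370800018310547 [680.67548823  66.69349568 191.96482983]
portal ((679.690185546875, 61.4932861328125), (40.23934555053711, 151.8087615966797), 8.331120491027832)
top 165 119 90.5241596209745
plate ((529.0936279296875, 40.85277557373047), (56.739654541015625, 61.40652847290039), 8.170430183410645) [511.4  35.9  78.3]
plate ((504.1614074707031, 37.26994323730469), (6.327323913574219, 61.419830322265625), 8.43037223815918) [504.2  36.9  86.4]
knob 680.0119018554688 61.56932830810547 23.28939437866211 [679.19291434  62.35869992 190.88394613]
portal ((680.4156494140625, 62.26118469238281), (39.969398498535156, 151.32591247558594), 8.153257369995117)
```

Poses: knob at (680.2, 62), plate centre at (504.5, 37.5), jig yaw about 8.1°. Next I go to the robot side of the plate with the fingers shut and tool x along jig x.

Call:
play_rows(deltas=[[0.5,-0.74,0,0,0,0.25,-1],[0.5,-0.74,0,0,0,0.25,-1],[0.5,-0.74,0,0,0,0.25,-1],[0.5,-0.74,0,0,0,0.25,-1],[0.5,-0.74,0,0,0,0.25,-1],[0.5,-0.74,0,0,0,0.25,-1],[0.5,-0.74,0,0,0,0.25,-1],[0.5,-0.74,0,0,0,0.25,-1]], squeeze=40)

```text
time_s: 0.97
eef_pos: [302.0, 267.3, 231.4]
ee_rot: [0.0, 0.031, 1.0, 0.0]
force: [0.8, 2.0, -0.2]
grip_width: -0.001
```

Call:
play_rows(deltas=[[0.5,-0.74,0,0,0,0.25,-1],[0.5,-0.74,0,0,0,0.25,-1],[0.5,-0.74,0,0,0,0.25,-1],[0.5,-0.74,0,0,0,0.25,-1],[0.5,-0.74,0,0,0,0.25,-1],[0.5,-0.74,0,0,0,0.25,-1],[0.5,-0.74,0,0,0,0.2,-1],[0,0,0,0,0,0,-1]])

```text
time_s: 1.63
eef_pos: [443.9, 57.4, 231.1]
ee_rot: [0.0, -0.056, 0.998, -0.001]
force: [0.2, 0.6, 0.0]
grip_width: -0.004
```

Call:
play_rows(deltas=[[0.5,-0.64,0,0,0,0.28,-1],[0,0,-0.9,0,0,0,-1],[0,0,-0.9,0,0,0,-1],[0,0,-0.9,0,0,0,-1],[0,0,-0.9,0,0,0,-1],[0,0,-0.9,0,0,0,-1],[0,0,0,0,0,0,-1]])

```text
time_s: 2.22
eef_pos: [457.8, 36.7, 46.2]
ee_rot: [-0.005, -0.072, 0.997, 0.001]
force: [-1.2, 0.3, -1.0]
grip_width: 0.003
```

Run:
```python
from h import *
c=capture("scene");print(c["pixels"].shape)
cv2.imwrite("pics/c.png",cv2.resize(cv2.cvtColor(c["pixels"][150:330,170:430],cv2.COLOR_RGB2BGR),None,fx=3,fy=3))
print(sensors.sense()["eef_pos"])
```

```text
(420, 560, 3)
[459.74220309  36.4069108   49.51577547]
```

View pics/c.png

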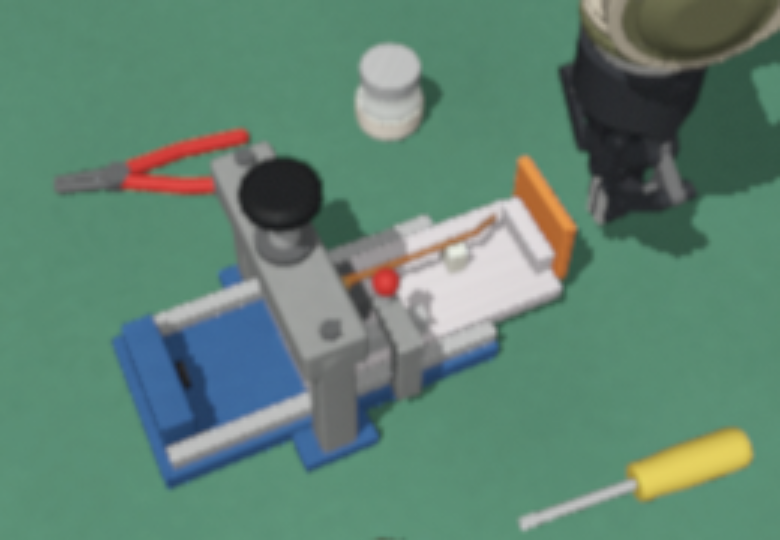

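The shut fingers (crop ~(625,190)) stand in front of the plate (~(545,215)), clear of it. Now push along the jig's x.

Call:
play_rows(deltas=[[0.3,-0.06,0,0,0,0,-1],[0.3,0.04,0,0,0,0,-1],[0.3,0.04,0,0,0,0,-1],[0.3,0.04,0,0,0,0,-1],[0.3,0.04,0,0,0,0,-1],[0.3,0.04,0,0,0,0,-1],[0.2,0.03,0,0,0,0,-1],[0,0,0,0,0,0,-1]])

```text
time_s: 2.93
eef_pos: [542.1, 42.8, 53.9]
ee_rot: [-0.0, -0.072, 0.997, -0.0]
force: [-7.6, -2.3, 4.7]
grip_width: 0.001
```

Call:
play_rows(deltas=[[0.1,0.015,0,0,0,0,-1],[0.1,0.015,0,0,0,0,-1],[0,0,0,0,0,0,-1],[0,0,0,0,0,0,-1]])

```text
time_s: 3.27
eef_pos: [548.1, 43.7, 53.9]
ee_rot: [-0.002, -0.072, 0.997, -0.0]
force: [-13.1, -3.8, 6.0]
grip_width: -0.001
```

Call:
play_rows(deltas=[[0.1,0.015,0,0,0,0,-1],[0,0,0,0,0,0,-1],[0,0,0,0,0,0,-1]])

```text
time_s: 3.52
eef_pos: [548.1, 43.8, 53.8]
ee_rot: [-0.007, -0.073, 0.997, -0.0]
force: [-37.5, -10.6, 21.6]
grip_width: -0.001
```

Run:
```python
from h import *
s=sensors.sense();print(s["eef_pos"],s["force"])
c=capture("top");P=pts(c);h=cv2.cvtColor(c["pixels"],cv2.COLOR_RGB2HSV);H,S,V=h[...,0],h[...,1],h[...,2]
for n in("scene","top"):
    c=capture(n);P=pts(c);h=cv2.cvtColor(c["pixels"],cv2.COLOR_RGB2HSV);H,S,V=h[...,0],h[...,1],h[...,2]
    q=P[(H>3)&(H<20)&(S>150)&(V>100)&(P[...,2]>80)&(P[...,2]<92)&(abs(P[...,0]-550)<60)&(abs(P[...,1]-45)<50)]
    print(n,len(q),cv2.minAreaRect(q[:,:2].astype(np.float32)) if len(q) else 0)
```

```text
[548.07329022  43.78025656  53.80049032] [-37.48369246 -10.62197096  21.62617612]
scene 133 ((563.103759765625, 46.184234619140625), (8.577075004577637, 61.00095748901367), 8.956230163574219)
top 0 0
```

The force jumped from 13 to 38 N with no further motion, and the plate has moved about 59 mm, so it is at the stop. Backing off.

Call:
play_rows(deltas=[[-0.2,-0.03,0,0,0,0,-1],[-0.4,-0.06,0,0,0,0,-1],[-0.4,-0.06,0,0,0,0,-1],[-0.4,-0.06,0,0,0,0,-1],[-0.4,-0.06,0,0,0,0,-1],[0,0,0,0,0,0,-1],[0,0,0,0,0,0,-1],[0,0,0,0,0,0,-1]])

```text
time_s: 4.33
eef_pos: [483.1, 33.7, 52.9]
ee_rot: [0.002, -0.072, 0.997, -0.0]
force: [-0.4, -1.1, -0.3]
grip_width: -0.002
```

Run:
```python
from h import *
s=sensors.sense();print(s["eef_pos"],s["force"])
for n in("scene","top"):
    c=capture(n);P=pts(c);h=cv2.cvtColor(c["pixels"],cv2.COLOR_RGB2HSV);H,S,V=h[...,0],h[...,1],h[...,2]
    q=P[(H>3)&(H<20)&(S>150)&(V>100)&(P[...,2]>80)&(P[...,2]<92)&(abs(P[...,0]-550)<60)&(abs(P[...,1]-45)<50)]
    print(n,len(q),cv2.minAreaRect(q[:,:2].astype(np.float32)) if len(q) else 0)
    r=P[((H<4)|(H>175))&(S>150)&(V>80)&(abs(P[...,0]-625)<40)&(abs(P[...,1]-82)<40)&(P[...,2]>80)]
    print("pin",len(r),np.percentile(r[:,2],[50,95]).round(1) if len(r) else 0)
    if n=="scene": cv2.imwrite("pics/d.png",cv2.resize(cv2.cvtColor(c["pixels"][150:330,170:430],cv2.COLOR_RGB2BGR),None,fx=3,fy=3))
```

```text
[483.12741421  33.68385014  52.94131575] [-0.42413458 -1.06027887 -0.27541122]
scene 131 ((535.7196044921875, 42.160484313964844), (7.92413330078125, 60.09013366699219), 10.611978530883789)
pin 47 [95.9 99.8]
top 34 ((538.9129638671875, 22.05385971069336), (5.655158996582031, 22.232378005981445), 1.5507935285568237)
pin 60 [95.6 98. ]
```

View pics/d.png

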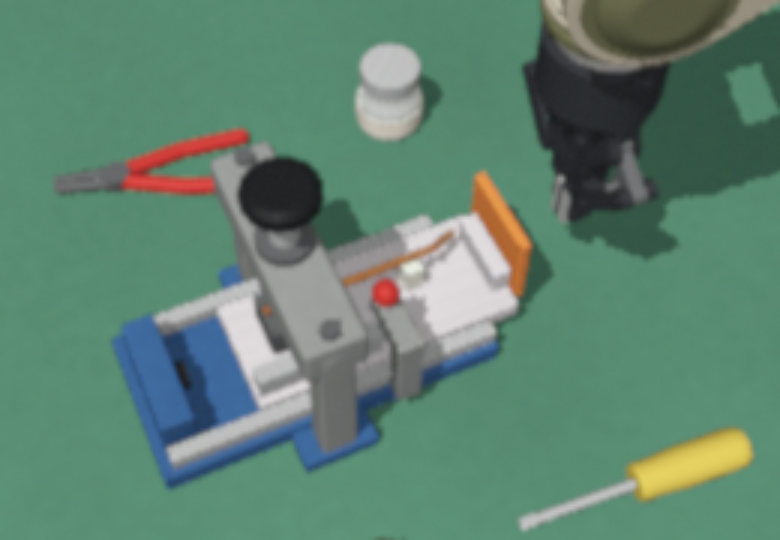

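The plate is now 31 mm in and the red pin knob dropped about 11 mm to z≈98. It is latched, with the fingers clear. Rising and moving over the knob.

Call:
play_rows(deltas=[[0,0,0.9,0,0,0,-1],[0,0,0.9,0,0,0,-1],[0,0,0.9,0,0,0,-1],[0,0,0.9,0,0,0,-1],[0,0,0.9,0,0,0,-1],[0,0,0.7,0,0,0,-1],[0,0,0,0,0,0,-1],[0,0,0,0,0,0,-1]])

```text
time_s: 5.1
eef_pos: [482.2, 33.8, 260.6]
ee_rot: [0.001, -0.072, 0.997, -0.0]
force: [-0.1, -0.1, -0.9]
grip_width: 0.0
```

Call:
play_rows(deltas=[[0.8,0.118,0,0,0,0,-1],[0.8,0.118,0,0,0,0,-1],[0.8,0.118,0,0,0,0,-1],[0.8,0.118,0,0,0,0,-1],[0.8,0.118,0,0,0,0,-1],[0.8,0.118,0,0,0,0,-1],[0,0,0,0,0,0,-1],[0,0,0,0,0,0,-1]])

```text
time_s: 5.77
eef_pos: [673.9, 62.3, 255.6]
ee_rot: [-0.002, -0.072, 0.997, 0.0]
force: [-0.5, -0.6, -0.6]
grip_width: -0.001
```

Call:
play_rows(deltas=[[0.15,0,-0.5,0,0,0,-1],[0,0,-0.5,0,0,0,-1],[0,0,-0.25,0,0,0,-1],[0,0,0,0,0,0,-1],[0,0,0,0,0,0,-1]])

```text
time_s: 6.18
eef_pos: [679.0, 62.1, 209.9]
ee_rot: [-0.0, -0.072, 0.997, 0.0]
force: [0.9, -0.7, 1.2]
grip_width: 0.004
```

Call:
play_rows(deltas=[[0.02,0,-0.15,0,0,0,-1],[0,0,-0.15,0,0,0,-1],[0,0,-0.15,0,0,0,-1],[0,0,-0.15,0,0,0,-1],[0,0,-0.15,0,0,0,-1],[0,0,-0.1,0,0,0,-1],[0,0,0,0,0,0,-1],[0,0,0,0,0,0,-1]])

```text
time_s: 6.85
eef_pos: [680.4, 62.1, 176.5]
ee_rot: [0.001, -0.072, 0.997, -0.0]
force: [-2.0, 0.7, 7.7]
grip_width: -0.005
```

Call:
play_rows(deltas=[[0,0,-0.1,0,0,0,-1],[0,0,0,0,0,0,-1],[0,0,0,0,0,0,-1]])

```text
time_s: 7.1
eef_pos: [680.5, 62.1, 175.9]
ee_rot: [0.002, -0.072, 0.997, -0.001]
force: [-10.4, -0.2, 24.2]
grip_width: 0.002
```

The force is 24 N with almost no further travel, so the ram is on its stop (z 176 = 191 − 15). Rising clear.

Call:
play_rows(deltas=[[0,0,0.2,0,0,0,-1],[0,0,0.3,0,0,0,-1],[0,0,0.5,0,0,0,-1],[0,0,0.8,0,0,0,-1],[0,0,0.8,0,0,0,-1],[0,0,0,0,0,0,-1],[0,0,0,0,0,0,-1]])

```text
time_s: 7.68
eef_pos: [680.7, 62.1, 276.7]
ee_rot: [0.002, -0.072, 0.997, -0.0]
force: [0.9, -0.1, 0.3]
grip_width: -0.001
```

Call:
play_rows(deltas=[[-0.8,-0.118,0,0,0,0,-1],[-0.8,-0.118,0,0,0,0,-1],[-0.8,-0.118,0,0,0,0,-1],[-0.8,-0.118,0,0,0,0,-1],[-0.8,-0.118,0,0,0,0,-1],[-0.8,-0.118,0,0,0,0,-1],[0,0,0,0,0,0,-1],[0,0,0,0,0,0,-1]])

```text
time_s: 8.35
eef_pos: [487.1, 33.8, 274.5]
ee_rot: [-0.001, -0.072, 0.997, 0.0]
force: [1.6, 0.2, 1.5]
grip_width: -0.0
```

Run:
```python
from h import *
s=sensors.sense();print(s["eef_pos"],s["force"])
for n in("scene","top"):
    c=capture(n);P=pts(c);h=cv2.cvtColor(c["pixels"],cv2.COLOR_RGB2HSV);H,S,V=h[...,0],h[...,1],h[...,2]
    q=P[(H>3)&(H<20)&(S>150)&(V>100)&(P[...,2]>80)&(P[...,2]<92)&(abs(P[...,0]-550)<60)&(abs(P[...,1]-45)<50)]
    print(n,len(q),cv2.minAreaRect(q[:,:2].astype(np.float32)) if len(q) else 0)
    r=P[((H<4)|(H>175))&(S>150)&(V>80)&(abs(P[...,0]-625)<40)&(abs(P[...,1]-82)<40)&(P[...,2]>80)]
    print("pin",len(r),np.percentile(r[:,2],[50,95]).round(1) if len(r) else 0)
    k=P[(V<70)&(np.hypot(P[...,0]-680,P[...,1]-62)<15)&(P[...,2]>140)]
    print("knob z",np.median(k[:,2]))
    save(c,"e_"+n)
```

```text
[487.12617312  33.78170089 274.54215009] [1.55933578 0.16225671 1.50341311]
scene 136 ((535.8780517578125, 42.13996124267578), (7.504997730255127, 61.53396987915039), 9.085944175720215)
pin 48 [96.2 99.5]
knob z 192.6840449939795
top 0 0
pin 60 [95.3 98.8]
knob z 191.61851034523932
```

View pics/e_scene.png

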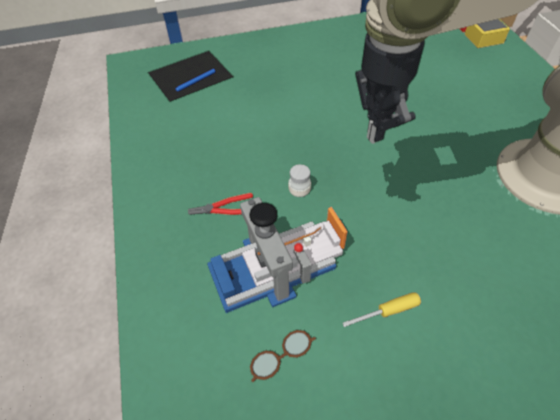

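The picture shows the shuttle latched, with the plate at (337,228), the pin down at (298,247) and the ram knob up at (263,215). The bystanders have not moved and the arm is clear.

```bash
python3 -c "
from rig import order
print(order.finish_job())"
```

```text
the job is handed in; nothing more can be done
None
```

I staked the hinge in the jig and handed the job in at about 8.5 s of the 46 s allowed. No verdict is reported on hand-in.

- **Shuttle:** I pushed the orange plate with the shut fingertips until the force rose from 13 to 38 N with no further motion. The camera then showed about 59 mm of travel. I backed off and it latched at about 31 mm, with the stop pin down about 11 mm.
- **Ram:** I pressed the knob to z = 176 mm, where the force reached 24 N on its stop, then let it rise.
- **Final checks:**
  - The plate is still about 31 mm in, the pin knob top is at about 99 mm (109 when up), and the ram top is back at about 192 mm.
  - By eye, the pliers, screwdriver, spectacle front and jar are where they were; I did not measure their positions.
  - The arm stands clear of everything.

In the last top view the arm hid the plate, so the final plate reading comes from the scene camera only. The other checks agreed.

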